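Put the spare microscope lens away in the free well

ROBOT

A 6-joint arm with a two-finger parallel gripper is mounted at the origin on the work surface. World frame = base frame: x ahead of the robot, y to its left, z up, the work surface at z = 0. Lengths are in m, angles in degrees, forces in N, time in s.
With the tool pointing down it reaches from about 0.275 to 0.825 m from the base axis. Payload 5.2 kg.
Tool frame: the origin (TCP) lies midway between the tips of the shut fingers; the grasp point (between the pads) lies 19 mm behind it; z points along the fingers, y is the line along which they close (so a half turn about z gives the same grasp; the last joint's range is limited). The gripper opens to 93 mm and grips with 3 to 60 N. Pads are 15 mm wide; open, the fingers measure 128 mm over their backs; the gripper's body (75 mm by 188 mm) begins 65 mm behind the grasp point.
Start: joints at [-80.031, 14.817, 87.949, -0, 77.235, -11.62], TCP at [0.202, -0.511, 0.219] pointing down, gripper open.
Joint ranges: [-179.93, 179.93], [-52.35, 119.4], [10.71, 147.94], [-69.91, 249.91], [12.55, 155.21], [-178.61, 178.61]. Speed limits (degrees/s): [147.25, 147.25, 180, 180, 180, 180].

INTERFACE

Orientations are given as a 3x3 rotation matrix whose columns are the frame's x, y, z axes.
In Python, from cell import arm gives the robot as it stands.
- The arm moves only by the tool apply_moves, never from a script. Its argument "plan" is a list of rows, each a list of 3 entries, a list of its own where there are three numbers: the shift along the tool's x, y, z as a fraction of full scale, then the turn, a rotation vector about the tool's x, y, z as a fraction of full scale, then the opening, from 0 (shut) to 1 (fully open). In form: [[[dx, dy, dz], [wx, wy, wz], fingers], ...]. A call has 1 to 20 rows; each row is the pose to reach, as a shift and turn from the pose commanded when the call began, along the tool's axes at that moment; what a row does not reach only later rows make up. Full scale, the value 1, is 20 cm for a shift and 0.5 rad for a turn. A row lasts 1/12 s, in which the tool goes at most 41.7 mm and 7.16 degrees, less where a joint would pass 70% of its speed; a pose out of reach is approached as far as the arm can. A call with a number of a shift or a turn outside -1 to 1 is refused whole. A call with a gripper value outside its range is refused whole. The fingers move at their own pace and stop on an object; "force" is the grip in N (left out, the last holds). Time passes only in rows, so rows that repeat a pose let the fingers close. It gives the time, the measured TCP pose, the force, the opening and the grip force at its end, in the units of the state.
- arm.sense(): the state, without advancing time (a new reading comes with each control period).
- arm.snapshot(name): name is "scene" or "top"; returns (picture, depth): 420x560x3 uint8, red, green, blue; 420x560 float32, m along the optical axis (not along the pixel's ray), 0 where there is no reading.
- arm.camera_info(name): a dict with "intrinsics" (3x3 intrinsics, pixels), "k1" (the pictures are not rectified: a ray, as slopes to the right and down, at radius r is drawn at 1 + k1 r^2 times it, then the intrinsics apply), "R" (3x3) and "t" (3): a world point X has camera coordinates R X + t. Camera axes: x right, y down, z forward; pixel columns grow to the right and rows downward; lengths in m; the calibration is good to about 2 mm. A picture is of the moment at which its call begins. camera_info takes no time and is no camera call.
- arm.job_done(): hands the job in; it is judged then, once.
The state is a dict: "time": time; "qpos": joint angles; "qvel": joint speeds; "joint_torque": joint torques, N m; "tcp_pos": TCP position; "tcp_rot": TCP orientation; "wrist_force": force on the tool from outside, world axes, zero at the start; "ft_torque": the same for the moment, N m; "finger_gap": opening from 0.0 (shut) to 1.0 (fully open); "gripper_force": force on a finger pad.
Only numpy, scipy, OpenCV 4.12 (cv2) and the standard library are available. Lean on these libraries where they do the work, as an engineer would, in place of code of your own. Each camera call takes 0.05 s, during which the arm holds its last target. There are 200 camera calls.

TASK

One of the three spare microscope lenses has been left out on the repair bench. Put it away in the lens rack, standing upright and down on the floor of whichever well is still free, and leave the two lenses that are already in the rack where they are. It is glass: set it down, do not drop it.

Things in the scene. Friction and masses are not known exactly. Their poses are not given: they have to be found in the camera images.
- loose_lens_center (a point): centre (half-way up) of the lens left out on the bench: upright black cylinder 44 mm in diameter (lowest 8 mm: 40 mm) and 52 mm tall, 0.1 to 0.2 kg, two thin bright rings, glass on top; z is its axis. This point is 26 mm above the bench. The grey solder spool and the pale jar standing about 100 mm away are not lenses.
- stored_lens_a_center (a point): centre (half-way up) of a lens of the same kind that already stands in one of the rack's wells; z is its own axis.
- stored_lens_b_center (a point): centre (half-way up) of the other lens of the same kind that already stands in one of the rack's wells; z is its own axis.
- rack: fixed flat metal lens rack, 92 (x) by 256 (y) by 16 mm high, origin at the centre of its underside, z up. Three round wells, 64 mm wide, 6 mm deep, blue-lined floors 10 mm above the bench, lie along its y at -84, 0 and +84 mm (x = 0). Two hold a lens within 6 mm of the well's centre, one is free: which one varies. A lens in a well has its centre 36 mm above the bench.
Not all that is in view belongs to the job. What is shaped like the part that bears loose_lens_center but yellow is not meant.

How it is judged:
By the outcome, as a careful person would: the job done as asked, in the order asked, and still so for the second after the job is handed in, with the robot touching nothing.
It also fails if it takes over 40 s, if anything falls off the work surface, if the arm or the gripper's body presses on something with over 40 N, if the wrist force passes 120 N, or if a joint passes its speed limit or range.

## Working session

There is one attempt and no reset: what is moved stays moved. The work goes in short steps, Python scripts to look and compute and a tool call to move; the robot and the scene stay as the last step left them, time stands still between calls to the robot, and variables do not carry over. Pictures are saved under pics/ and viewed, at most 10 in all, crops included, and the job is handed in when it is done.

Besides the shell and the picture viewer there is one more tool, called after ">>>" as name(argument=value, ...) on one line, values as JSON. apply_moves: Moves the arm, as the interface text tells. Its arguments: {"type":"object","properties":{"plan":{"type":"array"},"force":{"type":"number"}},"required":["plan"]}

```bash
mkdir -p pics; cat > h.py <<'E'
import numpy as np, cv2, pickle
from cell import arm
def world(cam,u,v,d):
    i=arm.camera_info(cam);K=np.array(i["intrinsics"]);k=i["k1"]
    p=np.array([[[u,v]]],float)
    s=cv2.undistortPoints(p,K,np.array([k,0,0,0.]))[0,0]
    c=np.array([s[0],s[1],1])*d
    return np.array(i["R"]).T@(c-np.array(i["t"]))
def atz(cam,u,v,z):
    a=world(cam,u,v,.1);b=world(cam,u,v,1.)
    return a+(b-a)*(z-a[2])/(b[2]-a[2])
def med(cam,D,u,v,r=2):
    w=D[v-r:v+r+1,u-r:u+r+1];w=w[w>0]
    return world(cam,u,v,np.median(w)) if w.size else None
E
python3 - <<'E'
from h import *
for n in("scene","top"):
    p,d=arm.snapshot(n);cv2.imwrite(f"pics/{n}0.png",p[...,::-1]);np.savez(f"{n}0",p=p,d=d)
    i=arm.camera_info(n);print(n,i["intrinsics"],i["k1"],-np.array(i["R"]).T@np.array(i["t"]))
print(arm.sense())
E
```

```text
scene [[529.6320214    0.         283.50658376]
 [  0.         529.6320214  214.19664484]
 [  0.           0.           1.        ]] -0.18230952993993615 [ 1.00804072 -0.40955247  0.742417  ]
top [[477.95050985   0.         275.33447727]
 [  0.         477.95050985 205.98501641]
 [  0.           0.           1.        ]] -0.022380982300277436 [0.38624872 0.00613576 0.92910052]
{'time': 0.1, 'qpos': array([-8.00301673e+01,  1.48548249e+01,  8.80044149e+01, -1.17539715e-03,
        7.72332893e+01, -1.16179916e+01]), 'qvel': array([ 0.01627549,  0.01488441, -0.1549814 , -0.07063956, -0.03089328,
       -0.00739058]), 'joint_torque': array([ 2.20313763e-03, -4.38212407e+01, -2.84644085e+01,  7.20172492e-02,
        3.62236972e-02, -5.62991113e-05]), 'tcp_pos': array([ 0.20230358, -0.51092319,  0.21790601]), 'tcp_rot': array([[ 9.29853066e-01,  3.67930954e-01, -2.99298828e-04],
       [ 3.67930949e-01, -9.29851761e-01,  1.58708672e-03],
       [ 3.05634788e-04, -1.58587875e-03, -9.99998696e-01]]), 'wrist_force': array([ 0.11318162, -0.61500753,  0.59007611]), 'ft_torque': array([ 0.00542746, -0.01505871,  0.02417951]), 'gripper_force': 0.0, 'finger_gap': 1.0014289343908194}
```

View pics/top0.png

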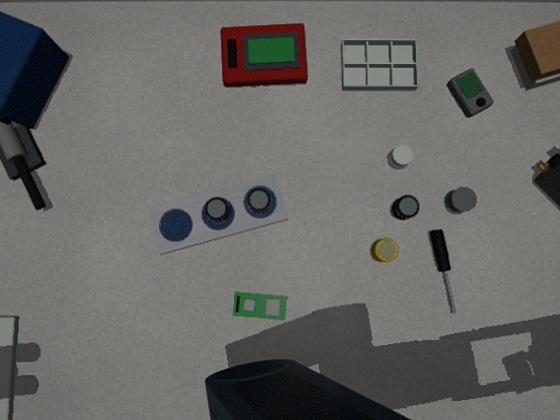

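View pics/scene0.png

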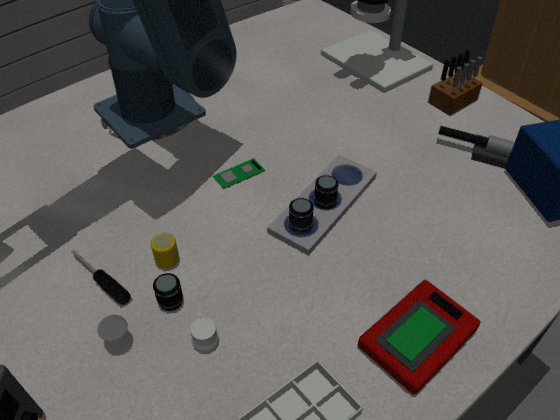

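Candidates in the top view:
- black cylinder with a glass top (405,207)
- yellow one (385,250)
- grey spool (461,200)
- pale jar (402,156)
- two stored lenses (217,210) and (260,200)

The black cylinder at (405,207) fits the description. The free well is at (176,225). I'll check both in a crop and measure them.

```bash
python3 - <<'E'
from h import *
t=np.load("top0.npz");p,d=t["p"],t["d"]
a=cv2.resize(p[175:240,370:435],(400,400),interpolation=cv2.INTER_CUBIC)
b=cv2.resize(p[195:260,145:210],(400,400),interpolation=cv2.INTER_CUBIC)
cv2.imwrite("pics/crop.png",np.hstack([a,b])[...,::-1])
# all points to world, then segment by height
def cloud(n):
    t=np.load(n+"0.npz");d=t["d"];i=arm.camera_info(n)
    v,u=np.nonzero(d>0);K=np.array(i["intrinsics"])
    s=cv2.undistortPoints(np.stack([u,v],-1)[:,None].astype(float),K,np.array([i["k1"],0,0,0.]))[:,0]
    z=d[v,u];return (np.c_[s*z[:,None],z]-np.array(i["t"]))@np.array(i["R"]),t["p"][v,u]
for n in("top","scene"):
    X,c=cloud(n)
    print(n,"bench z",np.median(X[(abs(X[:,0]-.4)<.1)&(abs(X[:,1])<.1),2]))
    for nm,(u,v),lo,hi in(("loose",(405,207),.044,.06),("A",(217,210),.054,.07),("B",(260,200),.054,.07),("spool",(461,200),.01,.1),("jar",(402,156),.01,.1),("yel",(385,250),.01,.1)):
        q=atz("top",u,v,.055)
        m=(np.hypot(*(X[:,:2]-q[:2]).T)<.035)&(X[:,2]>lo)&(X[:,2]<hi)
        Y=X[m]
        if len(Y)>5:
            (cx,cy),r=cv2.minEnclosingCircle(Y[:,:2].astype(np.float32))
            print(nm,len(Y),"seed",q.round(3),"mean",Y.mean(0).round(4),"circ",round(cx,4),round(cy,4),round(r,4),"ztop",np.percentile(Y[:,2],[50,95]).round(4))
# free well: blue floor centroid in top
hsv=cv2.cvtColor(p,cv2.COLOR_RGB2HSV)
m=((hsv[...,0]>100)&(hsv[...,0]<130)&(hsv[...,1]>90)).astype(np.uint8)
n,l,s,ce=cv2.connectedComponentsWithStats(m)
for k in range(1,n):
    if s[k,4]>150:print(s[k],ce[k].round(1),atz("top",*ce[k],.010).round(4), med("top",d,*ce[k].astype(int)))
X,c=cloud("top")
m=(X[:,2]>.011)&(X[:,2]<.022)&(X[:,0]>.25)&(X[:,0]<.55)&(X[:,1]>.05)&(X[:,1]<.35)
for n in("top","scene"):
    X,c=cloud(n);w=np.load
    m=(X[:,2]>.012)&(X[:,2]<.03)&(X[:,0]>.25)&(X[:,0]<.5)&(X[:,1]>-.02)&(X[:,1]<.28)
    print(n,m.sum(),cv2.minAreaRect(X[m][:,:2].astype(np.float32)),np.median(X[m][:,2]))
E
```

```text
top bench z 0.0006405650657722491
loose 440 seed [ 0.505 -0.231  0.055] mean [ 0.507  -0.2361  0.0519] circ 0.5081 -0.2369 0.0223 ztop [0.0522 0.0548]
A 456 seed [0.499 0.116 0.055] mean [0.5012 0.1164 0.062 ] circ 0.5019 0.1169 0.0223 ztop [0.0621 0.065 ]
B 450 seed [0.518 0.037 0.055] mean [0.518  0.0393 0.0619] circ 0.5188 0.0394 0.0223 ztop [0.0622 0.0648]
spool 518 seed [ 0.518 -0.335  0.055] mean [ 0.5221 -0.3436  0.0419] circ 0.5214 -0.345 0.0244 ztop [0.0438 0.0462]
jar 466 seed [ 0.601 -0.229  0.055] mean [ 0.605  -0.2309  0.0358] circ 0.6075 -0.2334 0.0216 ztop [0.041  0.0443]
yel 543 seed [ 0.426 -0.192  0.055] mean [ 0.4269 -0.1927  0.0483] circ 0.4279 -0.1961 0.0225 ztop [0.0518 0.0546]
scene bench z 0.0003892106860105576
loose 514 seed [ 0.505 -0.231  0.055] mean [ 0.5092 -0.2389  0.0516] circ 0.5078 -0.237 0.0234 ztop [0.052  0.0544]
A 343 seed [0.499 0.116 0.055] mean [0.5028 0.1131 0.0616] circ 0.501 0.1153 0.0228 ztop [0.0621 0.0645]
B 391 seed [0.518 0.037 0.055] mean [0.5197 0.0357 0.0616] circ 0.5182 0.0378 0.0232 ztop [0.062  0.0646]
spool 785 seed [ 0.518 -0.33
[... 271 characters left out ...]
circ 0.4268 -0.1972 0.0224 ztop [0.0497 0.0546]
[   0   12   69  117 5316] [26.2 69.6] [0.7925 0.5177 0.01  ] [0.74862613 0.46160925 0.11181791]
[245 187  31  31 244] [261.2 202.7] [0.5189 0.0363 0.01  ] [0.51265431 0.0349818  0.06271818]
[203 202  31  27 254] [217.6 219.8] [0.4855 0.1204 0.01  ] [0.48150944 0.11545628 0.05956054]
[161 210  31  31 762] [175.8 224.9] [0.4752 0.2011 0.01  ] [0.47698706 0.20274061 0.01045536]
top 2169 ((0.4932740330696106, 0.11858277767896652), (0.08236020803451538, 0.25703203678131104), 15.368711471557617) 0.01582643754267805
scene 961 ((0.4918842911720276, 0.1183512806892395), (0.08588819950819016, 0.2583826780319214), 15.852343559265137) 0.015957622100557525
```

View pics/crop.png

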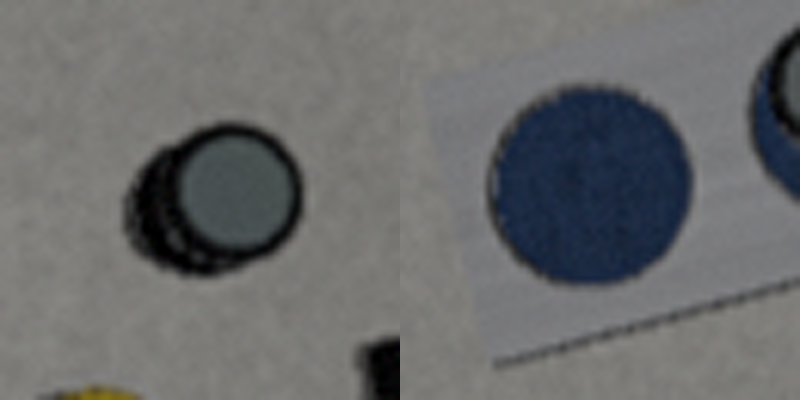

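The crop confirms it: a black cylinder with thin bright rings and a glass top, and an empty blue well beside it. In the top view these are the lens at (405,207) and the well at (176,225).

| Point | Position (m) | Check |
|---|---|---|
| Loose lens | (0.508, -0.237) | top at 52 mm, r = 22 mm |
| Free well | about (0.475, 0.2005) | floor at 10 mm |

The present yaw clears the neighbouring objects, so I'll move above the lens.

>>> apply_moves(plan=[[[0.16, -0.06, 0], [0, 0, 0], 1], [[0.32, -0.12, 0], [0, 0, 0], 1], [[0.48, -0.18, 0], [0, 0, 0], 1], [[0.64, -0.24, 0], [0, 0, 0], 1], [[0.8, -0.3, 0], [0, 0, 0], 1], [[0.96, -0.355, 0], [0, 0, 0], 1], [[0.96, -0.355, 0], [0, 0, 0], 1], [[0.96, -0.355, 0], [0, 0, 0], 1]], force=15)

```text
time: 0.77
tcp_pos: [0.3557, -0.3733, 0.2184]
tcp_rot: [[0.928, 0.371, -0.0], [0.371, -0.928, 0.0], [-0.0, -0.001, -1.0]]
wrist_force: [-0.7, 0.2, 0.0]
finger_gap: 1.003
gripper_force: 0.0
```

>>> apply_moves(plan=[[[0.16, -0.06, 0], [0, 0, 0], 1], [[0.32, -0.12, 0.1], [0, 0, 0], 1], [[0.48, -0.18, 0.2], [0, 0, 0], 1], [[0.64, -0.24, 0.3], [0, 0, 0], 1], [[0.8, -0.3, 0.4], [0, 0, 0], 1], [[0.965, -0.355, 0.5], [0, 0, 0], 1], [[0.965, -0.355, 0.5], [0, 0, 0], 1], [[0.965, -0.355, 0.5], [0, 0, 0], 1], [[0.965, -0.355, 0.5], [0, 0, 0], 1]])

```text
time: 1.52
tcp_pos: [0.5075, -0.239, 0.1186]
tcp_rot: [[0.93, 0.368, -0.001], [0.368, -0.93, -0.0], [-0.001, 0.0, -1.0]]
wrist_force: [-0.4, 0.1, 0.7]
finger_gap: 1.001
gripper_force: 0.0
```

```bash
python3 - <<'E'
from h import *
p,d=arm.snapshot("scene");cv2.imwrite("pics/s1.png",cv2.resize(p[150:390,40:360],(800,600))[...,::-1])
s=arm.sense();print(s["time"],s["tcp_pos"],s["tcp_rot"],s["qpos"])
e=np.array([.508,-.237,.015])-s["tcp_pos"];print(s["tcp_rot"].T@e/.2)
E
```

```text
1.5667 [ 0.50757539 -0.23950662  0.11917591] [[ 9.30348172e-01  3.66677286e-01  2.15868322e-04]
 [ 3.66677309e-01 -9.30347629e-01 -1.02020937e-03]
 [-1.73255024e-04  1.02830394e-03 -9.99999456e-01]] [-3.66206032e+01  2.08079355e+01  9.42968474e+01 -4.36778235e-02
  6.48504282e+01  3.18870946e+01]
[ 0.00666102 -0.01141728  0.52086696]
```

View pics/s1.png

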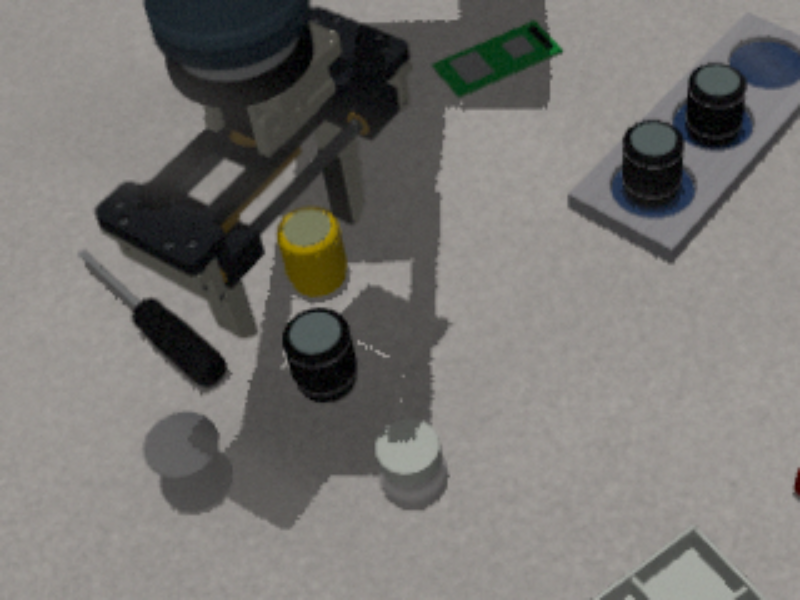

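The crop shows the open gripper, fingertips at about (235,330) and (345,215), above and behind the black lens at (320,350). The yellow part, spool and jar are outside the fingers' line. I'll descend and grip.

>>> apply_moves(plan=[[[0.007, -0.011, 0.08], [0, 0, 0], 1], [[0.007, -0.011, 0.16], [0, 0, 0], 1], [[0.007, -0.011, 0.24], [0, 0, 0], 1], [[0.007, -0.011, 0.32], [0, 0, 0], 1], [[0.007, -0.011, 0.4], [0, 0, 0], 1], [[0.007, -0.011, 0.46], [0, 0, 0], 1], [[0.007, -0.011, 0.5], [0, 0, 0], 1], [[0.007, -0.011, 0.52], [0, 0, 0], 1], [[0.007, -0.011, 0.52], [0, 0, 0], 1], [[0.007, -0.011, 0.52], [0, 0, 0], 1]])

```text
time: 2.4
tcp_pos: [0.5088, -0.2361, 0.0154]
tcp_rot: [[0.93, 0.367, 0.001], [0.367, -0.93, -0.001], [0.001, 0.001, -1.0]]
wrist_force: [-1.0, 0.8, -0.5]
finger_gap: 1.001
gripper_force: 0.0
```

>>> apply_moves(plan=[[[0, 0, 0], [0, 0, 0], 0.6], [[0, 0, 0], [0, 0, 0], 0.55], [[0, 0, 0], [0, 0, 0], 0.5], [[0, 0, 0], [0, 0, 0], 0.45], [[0, 0, 0], [0, 0, 0], 0.4], [[0, 0, 0], [0, 0, 0], 0.35], [[0, 0, 0], [0, 0, 0], 0.3], [[0, 0, 0], [0, 0, 0], 0.3], [[0, 0, 0], [0, 0, 0], 0.3], [[0, 0, 0], [0, 0, 0], 0.3], [[0, 0, 0], [0, 0, 0], 0.3], [[0, 0, 0], [0, 0, 0], 0.3]], force=15)

```text
time: 3.4
tcp_pos: [0.5088, -0.2353, 0.0147]
tcp_rot: [[0.93, 0.368, 0.0], [0.368, -0.93, -0.0], [0.0, 0.0, -1.0]]
wrist_force: [0.4, 0.1, -0.7]
finger_gap: 0.466
gripper_force: 15.0
```

The gap of 0.466 × 93 mm ≈ 43 mm matches the 44 mm lens. Now I'll lift it.

>>> apply_moves(plan=[[[0, 0, -0.04], [0, 0, 0], 0.3], [[0, 0, -0.1], [0, 0, 0], 0.3], [[0, 0, -0.18], [0, 0, 0], 0.3], [[0, 0, -0.26], [0, 0, 0], 0.3], [[0, 0, -0.34], [0, 0, 0], 0.3], [[0, 0, -0.42], [0, 0, 0], 0.3], [[0, 0, -0.5], [0, 0, 0], 0.3], [[0, 0, -0.58], [0, 0, 0], 0.3], [[0, 0, -0.6], [0, 0, 0], 0.3], [[0, 0, -0.6], [0, 0, 0], 0.3]])

```text
time: 4.23
tcp_pos: [0.5092, -0.2355, 0.1361]
tcp_rot: [[0.93, 0.368, 0.002], [0.368, -0.93, -0.002], [0.001, 0.002, -1.0]]
wrist_force: [-0.1, 0.2, -2.3]
finger_gap: 0.469
gripper_force: 15.0
```

```bash
python3 - <<'E'
from h import *
s=arm.sense();print(s["time"],s["tcp_pos"],s["finger_gap"],s["wrist_force"],s["gripper_force"])
R=s["tcp_rot"];e=np.array([.4745,.2005,s["tcp_pos"][2]])-s["tcp_pos"];print(R.T@e/.2)
y=R[:,1];print("yaw",np.degrees(np.arctan2(y[1],y[0])))
p,d=arm.snapshot("scene");cv2.imwrite("pics/s2.png",cv2.resize(p[100:340,60:380],(800,600))[...,::-1])
E
```

```text
4.2333 [ 0.50920321 -0.23549311  0.13609331] 0.4691652587521978 [-0.11426443  0.2399415  -2.32354912] 14.99910845712293
[ 0.64095885 -2.09081705 -0.00367963]
yaw -68.40588389282274
```

View pics/s2.png

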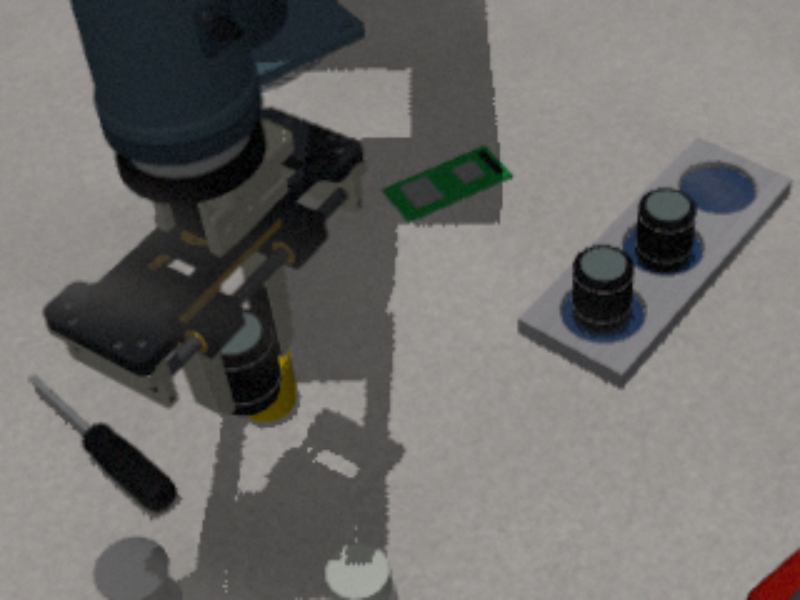

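The crop shows the lens upright between the pads at (250,365), with the bench spot below it empty and the rack's free well at (718,185). I'll carry it in three steps, turning the closing line across the rack.

>>> apply_moves(plan=[[[0.02, -0.07, 0], [0, 0, -0.1], 0.3], [[0.04, -0.14, 0], [0, 0, -0.2], 0.3], [[0.06, -0.21, 0], [0, 0, -0.3], 0.3], [[0.09, -0.28, 0], [0, 0, -0.4], 0.3], [[0.11, -0.35, 0], [0, 0, -0.5], 0.3], [[0.13, -0.42, 0], [0, 0, -0.6], 0.3], [[0.15, -0.49, 0], [0, 0, -0.7], 0.3], [[0.17, -0.56, 0], [0, 0, -0.8], 0.3], [[0.19, -0.63, 0], [0, 0, -0.9], 0.3], [[0.21, -0.7, 0], [0, 0, -0.975], 0.3]])

```text
time: 5.12
tcp_pos: [0.495, -0.0884, 0.1331]
tcp_rot: [[0.647, 0.762, -0.003], [0.762, -0.647, 0.001], [-0.001, -0.003, -1.0]]
wrist_force: [0.8, -0.5, -1.9]
finger_gap: 0.471
gripper_force: 15.0
```

>>> apply_moves(plan=[[[0.05, -0.05, 0], [0, 0, -0.1], 0.3], [[0.1, -0.1, 0], [0, 0, -0.2], 0.3], [[0.15, -0.15, 0], [0, 0, -0.3], 0.3], [[0.2, -0.2, 0], [0, 0, -0.4], 0.3], [[0.25, -0.25, 0], [0, 0, -0.5], 0.3], [[0.3, -0.3, 0], [0, 0, -0.6], 0.3], [[0.35, -0.35, 0], [0, 0, -0.7], 0.3], [[0.4, -0.4, 0], [0, 0, -0.8], 0.3], [[0.46, -0.46, 0], [0, 0, -0.9], 0.3], [[0.515, -0.515, 0], [0, 0, -0.975], 0.3]])

```text
time: 5.95
tcp_pos: [0.4834, 0.0566, 0.1332]
tcp_rot: [[0.215, 0.977, -0.003], [0.977, -0.215, 0.0], [-0.0, -0.003, -1.0]]
wrist_force: [-0.3, 0.3, -1.1]
finger_gap: 0.47
gripper_force: 15.0
```

>>> apply_moves(plan=[[[0.07, -0.02, 0], [0, 0, -0.1], 0.3], [[0.14, -0.04, 0], [0, 0, -0.2], 0.3], [[0.21, -0.06, 0], [0, 0, -0.3], 0.3], [[0.28, -0.085, 0], [0, 0, -0.4], 0.3], [[0.35, -0.105, 0], [0, 0, -0.5], 0.3], [[0.42, -0.13, 0], [0, 0, -0.6], 0.3], [[0.49, -0.15, 0], [0, 0, -0.7], 0.3], [[0.56, -0.17, 0], [0, 0, -0.8], 0.3], [[0.63, -0.195, 0], [0, 0, -0.9], 0.3], [[0.695, -0.215, 0], [0, 0, -0.975], 0.3], [[0.695, -0.215, 0], [0, 0, -0.975], 0.3], [[0.695, -0.215, 0], [0, 0, -0.975], 0.3], [[0.695, -0.215, 0], [0, 0, -0.975], 0.3]])

```text
time: 7.03
tcp_pos: [0.4723, 0.2002, 0.1338]
tcp_rot: [[-0.265, 0.964, -0.002], [0.964, 0.265, -0.001], [-0.0, -0.002, -1.0]]
wrist_force: [0.3, -0.0, -1.7]
finger_gap: 0.469
gripper_force: 15.0
```

```bash
python3 - <<'E'
from h import *
s=arm.sense();print(s["time"],s["tcp_pos"],s["finger_gap"],s["wrist_force"],s["qpos"])
R=s["tcp_rot"];print(R.round(4));e=np.array([.4745,.2005,.025])-s["tcp_pos"];print(R.T@e/.2)
p,d=arm.snapshot("scene");cv2.imwrite("pics/s3.png",cv2.resize(p[60:300,200:520],(800,600))[...,::-1])
E
```

```text
7.0333 [0.47227977 0.20020142 0.13375447] 0.4691257540648273 [ 0.25406057 -0.00733942 -1.67493096] [ 1.05147536e+01  1.54254540e+01  9.98428609e+01 -2.52085198e-02
  6.48427080e+01 -4.82770533e+00]
[[-2.648e-01  9.643e-01 -1.800e-03]
 [ 9.643e-01  2.648e-01 -7.000e-04]
 [-2.000e-04 -2.000e-03 -1.000e+00]]
[-0.00137271  0.01216838  0.54374981]
```

View pics/s3.png

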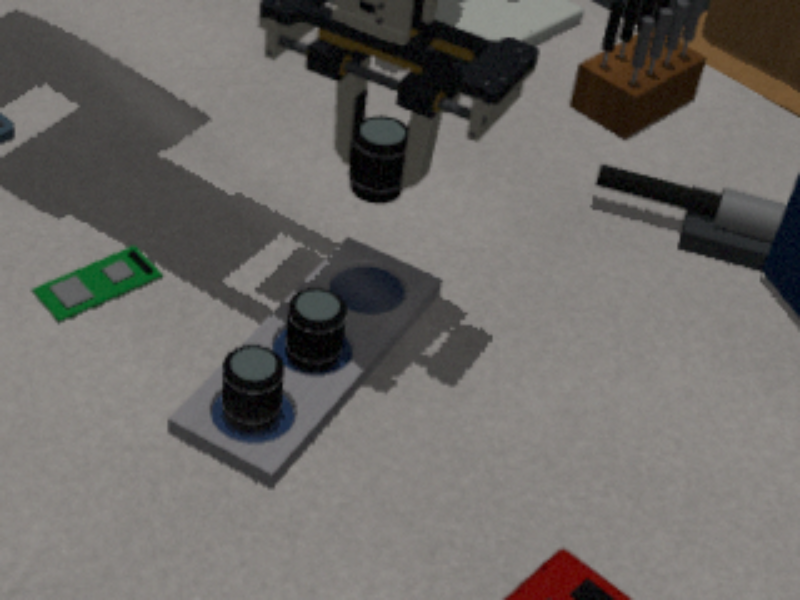

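The crop shows the lens upright at (378,160), above the free well at (368,290), with the gripper turned across the rack. I'll lower it to just above the floor.

>>> apply_moves(plan=[[[0, 0.01, 0.06], [0, 0, 0], 0.3], [[0, 0.01, 0.13], [0, 0, 0], 0.3], [[0, 0.01, 0.2], [0, 0, 0], 0.3], [[0, 0.01, 0.27], [0, 0, 0], 0.3], [[0, 0.01, 0.34], [0, 0, 0], 0.3], [[0, 0.01, 0.4], [0, 0, 0], 0.3], [[0, 0.01, 0.45], [0, 0, 0], 0.3], [[0, 0.01, 0.49], [0, 0, 0], 0.3], [[0, 0.01, 0.515], [0, 0, 0], 0.3], [[0, 0.01, 0.53], [0, 0, 0], 0.3], [[0, 0.01, 0.53], [0, 0, 0], 0.3], [[0, 0.01, 0.53], [0, 0, 0], 0.3]])

```text
time: 8.08
tcp_pos: [0.4752, 0.2013, 0.0289]
tcp_rot: [[-0.265, 0.964, 0.001], [0.964, 0.265, 0.0], [-0.0, 0.001, -1.0]]
wrist_force: [0.4, 0.0, -2.4]
finger_gap: 0.468
gripper_force: 15.0
```

>>> apply_moves(plan=[[[0, 0, 0.002], [0, 0, 0], 0.3], [[0, 0, 0.004], [0, 0, 0], 0.3], [[0, 0, 0.006], [0, 0, 0], 0.3], [[0, 0, 0.008], [0, 0, 0], 0.3], [[0, 0, 0.009], [0, 0, 0], 0.3], [[0, 0, 0.01], [0, 0, 0], 0.3], [[0, 0, 0.01], [0, 0, 0], 0.3], [[0, 0, 0.01], [0, 0, 0], 0.3]])

```text
time: 8.75
tcp_pos: [0.4749, 0.2012, 0.0267]
tcp_rot: [[-0.265, 0.964, 0.0], [0.964, 0.265, -0.0], [-0.0, -0.0, -1.0]]
wrist_force: [-0.1, -0.5, -1.1]
finger_gap: 0.469
gripper_force: 15.0
```

Still held free at about 1.7 mm above expected contact. I'll keep lowering it slowly.

>>> apply_moves(plan=[[[0, 0, 0.002], [0, 0, 0], 0.3], [[0, 0, 0.004], [0, 0, 0], 0.3], [[0, 0, 0.006], [0, 0, 0], 0.3], [[0, 0, 0.007], [0, 0, 0], 0.3], [[0, 0, 0.007], [0, 0, 0], 0.3], [[0, 0, 0.007], [0, 0, 0], 0.3]])

```text
time: 9.25
tcp_pos: [0.4748, 0.2013, 0.0252]
tcp_rot: [[-0.265, 0.964, -0.0], [0.964, 0.265, 0.0], [0.0, -0.0, -1.0]]
wrist_force: [0.0, 0.2, -1.2]
finger_gap: 0.467
gripper_force: 15.0
```

```bash
python3 - <<'E'
from h import *
s=arm.sense();print(s["time"],s["tcp_pos"],s["wrist_force"])
E
```

```text
9.25 [0.47480651 0.20126296 0.02522823] [ 0.04451886  0.15735194 -1.21385363]
```

>>> apply_moves(plan=[[[0, 0, 0.001], [0, 0, 0], 0.3], [[0, 0, 0.002], [0, 0, 0], 0.3], [[0, 0, 0.002], [0, 0, 0], 0.3], [[0, 0, 0.002], [0, 0, 0], 0.3]])

```text
time: 9.58
tcp_pos: [0.4748, 0.2012, 0.0248]
tcp_rot: [[-0.265, 0.964, -0.0], [0.964, 0.265, -0.0], [0.0, -0.0, -1.0]]
wrist_force: [0.1, -0.2, -2.4]
finger_gap: 0.472
gripper_force: 15.0
```

>>> apply_moves(plan=[[[0, 0, 0.001], [0, 0, 0], 0.3], [[0, 0, 0.002], [0, 0, 0], 0.3], [[0, 0, 0.002], [0, 0, 0], 0.3], [[0, 0, 0.002], [0, 0, 0], 0.3]])

```text
time: 9.92
tcp_pos: [0.4749, 0.2013, 0.0247]
tcp_rot: [[-0.265, 0.964, 0.0], [0.964, 0.265, 0.0], [-0.0, 0.0, -1.0]]
wrist_force: [-0.9, -0.2, 1.1]
finger_gap: 0.468
gripper_force: 15.0
```

>>> apply_moves(plan=[[[0, 0, 0.001], [0, 0, 0], 0.3], [[0, 0, 0.002], [0, 0, 0], 0.3], [[0, 0, 0.002], [0, 0, 0], 0.3], [[0, 0, 0.002], [0, 0, 0], 0.3]])

```text
time: 10.25
tcp_pos: [0.4749, 0.2013, 0.0246]
tcp_rot: [[-0.265, 0.964, 0.0], [0.964, 0.265, 0.0], [-0.0, 0.0, -1.0]]
wrist_force: [-1.8, -0.6, 5.9]
finger_gap: 0.471
gripper_force: 15.0
```

There is contact: z has stopped and the force has risen to +6 N, so the lens is on the floor. I'll open and retreat straight up.

>>> apply_moves(plan=[[[0, 0, 0], [0, 0, 0], 0.5], [[0, 0, 0], [0, 0, 0], 0.55], [[0, 0, 0], [0, 0, 0], 0.65], [[0, 0, 0], [0, 0, 0], 0.75], [[0, 0, 0], [0, 0, 0], 0.85], [[0, 0, 0], [0, 0, 0], 0.85], [[0, 0, 0], [0, 0, 0], 0.85], [[0, 0, 0], [0, 0, 0], 0.85]])

```text
time: 10.92
tcp_pos: [0.4748, 0.2013, 0.024]
tcp_rot: [[-0.265, 0.964, -0.0], [0.964, 0.265, 0.0], [0.0, -0.0, -1.0]]
wrist_force: [-0.4, -0.3, 0.5]
finger_gap: 0.846
gripper_force: 0.0
```

>>> apply_moves(plan=[[[0, 0, -0.03], [0, 0, 0], 0.85], [[0, 0, -0.1], [0, 0, 0], 0.85], [[0, 0, -0.18], [0, 0, 0], 0.85], [[0, 0, -0.28], [0, 0, 0], 0.85], [[0, 0, -0.38], [0, 0, 0], 0.85], [[0, 0, -0.5], [0, 0, 0], 0.85], [[0, 0, -0.62], [0, 0, 0], 0.85], [[0, 0, -0.74], [0, 0, 0], 0.85], [[0, 0, -0.86], [0, 0, 0], 0.85], [[0, 0, -0.9], [0, 0, 0], 0.85], [[0, 0, -0.9], [0, 0, 0], 0.85], [[0, 0, -0.9], [0, 0, 0], 0.85]])

```text
time: 11.92
tcp_pos: [0.4746, 0.2012, 0.2037]
tcp_rot: [[-0.265, 0.964, 0.0], [0.964, 0.265, -0.0], [-0.0, 0.0, -1.0]]
wrist_force: [0.5, 0.4, 0.4]
finger_gap: 0.847
gripper_force: 0.0
```

```bash
python3 - <<'E'
from h import *
s=arm.sense();print(s["time"],s["tcp_pos"],s["wrist_force"],s["finger_gap"])
p,d=arm.snapshot("scene");cv2.imwrite("pics/s4.png",cv2.resize(p[90:270,240:480],(800,600),interpolation=cv2.INTER_CUBIC)[...,::-1])
i=arm.camera_info("scene");v,u=np.nonzero(d>0)
q=cv2.undistortPoints(np.stack([u,v],-1)[:,None].astype(float),np.array(i["intrinsics"]),np.array([i["k1"],0,0,0.]))[:,0]
z=d[v,u];X=(np.c_[q*z[:,None],z]-np.array(i["t"]))@np.array(i["R"])
for c in((.4745,.2005),(.5015,.116),(.5185,.0385)):
    Y=X[(np.hypot(*(X[:,:2]-c).T)<.035)&(X[:,2]>.054)&(X[:,2]<.075)]
    print(len(Y),cv2.minEnclosingCircle(Y[:,:2].astype(np.float32)),np.percentile(Y[:,2],[50,95]))
E
```

```text
11.9167 [0.47459776 0.20119604 0.20367369] [0.52716912 0.35777626 0.39187323] 0.8467513874715495
304 ((0.4778062701225281, 0.1970001459121704), 0.023390773683786392) [0.06233521 0.06498889]
345 ((0.5011798143386841, 0.11476960778236389), 0.023516349494457245) [0.061998   0.06457431]
394 ((0.5180667638778687, 0.03762364387512207), 0.022786729037761688) [0.06197821 0.06414746]
```

View pics/s4.png

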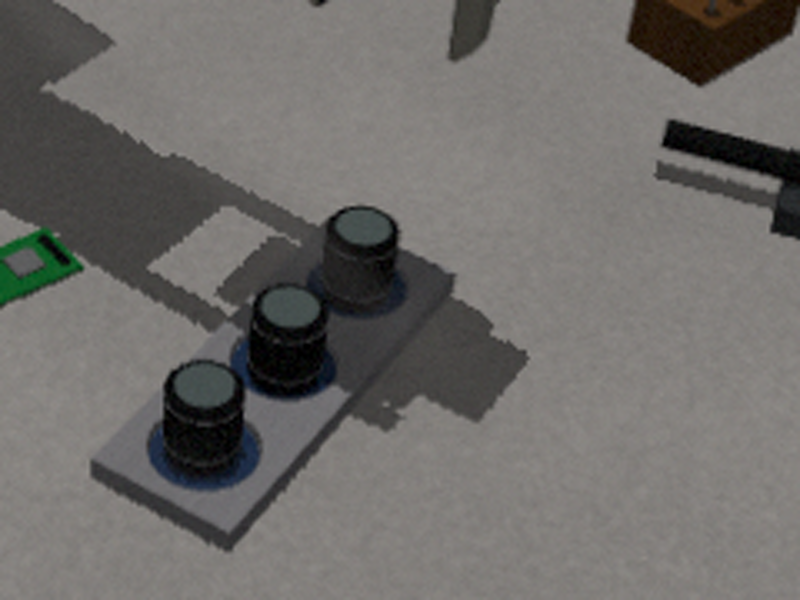

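The crop shows the placed lens upright in the formerly free well at (360,255). Its top is at 62 mm, as for the two stored lenses, which haven't moved. The gripper is clear.

```bash
python3 -c "
from cell import arm
print(arm.job_done())"
```

```text
the job is handed in; nothing more can be done
None
```

The loose lens now stands upright on the floor of the free well, the two stored lenses did not move, and the job was handed in at about 12 s.

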